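# Set out the padlocks by size on the display board

### The job

Set the four padlocks out on the display board in order of size, one upright in the middle of each black pad, with its width squarely along the row: the smallest on the pad nearest the service bell, growing pad by pad to the largest on the pad nearest the tub of key blanks. Leave the bell and the tub where they stand.

Things in the scene. Friction and masses are not known exactly. Their poses are not given: they have to be found in the camera images.
- padlock_30: The smallest of four alike loose laminated-steel padlocks with closed shackles, standing upright on the counter, shackle up. Body a block 30 wide (y) x 20 thick (x) x 27 high, with a round-bar shackle (5.6 mm bar) arching in the y-z plane, nearly as wide as the body, up to 50 overall. Origin: centre of the underside; z up, y along its width, x through its thickness. Front and back are alike.
- padlock_42: The second smallest of four alike loose laminated-steel padlocks with closed shackles, standing upright on the counter, shackle up. Body a block 42 wide (y) x 23 thick (x) x 33 high, with a round-bar shackle (7 mm bar) arching in the y-z plane, nearly as wide as the body, up to 62 overall. Origin: centre of the underside; z up, y along its width, x through its thickness. Front and back are alike.
- padlock_54: The second largest of four alike loose laminated-steel padlocks with closed shackles, standing upright on the counter, shackle up. Body a block 54 wide (y) x 27 thick (x) x 40 high, with a round-bar shackle (8.4 mm bar) arching in the y-z plane, nearly as wide as the body, up to 74 overall. Origin: centre of the underside; z up, y along its width, x through its thickness. Front and back are alike.
- padlock_66: The largest of four alike loose laminated-steel padlocks with closed shackles, standing upright on the counter, shackle up. Body a block 66 wide (y) x 31 thick (x) x 46 high, with a round-bar shackle (10 mm bar) arching in the y-z plane, nearly as wide as the body, up to 86 overall. Origin: centre of the underside; z up, y along its width, x through its thickness. Front and back are alike.
- pad_1: Black rubber pad, the end of the row at the board's +y end; one of four alike in a straight row, 85 apart, on a pale pine board (120 x 370 x 12 thick, fixed on the counter, turned as the pads). Fixed; 42 (x) x 74 (y) x 2 thick. Origin: centre of its underside, 12 above the counter; its top is 14 above the counter. y along the row, x across it, z up.
- pad_2: Black rubber pad, second from the +y end; one of four alike in a straight row, 85 apart, on a pale pine board (120 x 370 x 12 thick, fixed on the counter, turned as the pads). Fixed; 42 (x) x 74 (y) x 2 thick. Origin: centre of its underside, 12 above the counter; its top is 14 above the counter. y along the row, x across it, z up.
- pad_3: Black rubber pad, third from the +y end; one of four alike in a straight row, 85 apart, on a pale pine board (120 x 370 x 12 thick, fixed on the counter, turned as the pads). Fixed; 42 (x) x 74 (y) x 2 thick. Origin: centre of its underside, 12 above the counter; its top is 14 above the counter. y along the row, x across it, z up.
- pad_4: Black rubber pad, the end of the row at the board's -y end; one of four alike in a straight row, 85 apart, on a pale pine board (120 x 370 x 12 thick, fixed on the counter, turned as the pads). Fixed; 42 (x) x 74 (y) x 2 thick. Origin: centre of its underside, 12 above the counter; its top is 14 above the counter. y along the row, x across it, z up.
- bell: Counter service bell: steel dome on a black foot, 72 diameter, 52 high, loose, standing on the counter just beyond one end of the board (either end), 230 from the board's middle. It marks the small end of the row. Origin: centre of the underside.
- tub: Open grey plastic tub of key blanks, 90 (x) x 70 (y) x 40 high, loose, standing on the counter just beyond the other end of the board, 230 from its middle. Origin: centre of the underside.

How it is judged:
By the outcome, as a careful person would: the job done as asked, in the order asked, and still so for the second after the job is handed in, with the robot touching nothing.
It also fails if it takes over 104 s, if anything falls off the work surface, if the arm or the gripper's body presses on something with over 40 N, if the wrist force passes 120 N, or if a joint passes its speed limit or range.

### The arm

A 6-joint arm with a two-finger parallel gripper is mounted at the origin on the work surface. World frame = base frame: x ahead of the robot, y to its left, z up, the work surface at z = 0. Lengths are in m, angles in rad, forces in N, time in s.
With the tool pointing down it reaches from about 0.325 to 0.875 m from the base axis. Payload 4.4 kg.
Tool frame: the origin (TCP) lies midway between the tips of the shut fingers; the grasp point (between the pads) lies 19 mm behind it; z points along the fingers, y is the line along which they close (so a half turn about z gives the same grasp; the last joint's range is limited). The gripper opens to 85 mm and grips with 20 to 120 N. Pads are 22 mm wide; open, the fingers measure 114 mm over their backs; the gripper's body (76 mm by 85 mm) begins 54 mm behind the grasp point. The pads swing forward as they close: fully open they stand 13 mm farther back than shut.
Start: joints at [-1.353, 0.207, 1.542, -0, 1.393, -0.15], TCP at [0.207, -0.537, 0.206] pointing down, gripper open.
Joint ranges: [-2.73, 2.73], [-0.86, 2.22], [0.23, 2.46], [-1.11, 4.25], [0.08, 2.63], [-2.82, 2.82]. Speed limits (rad/s): [2.79, 2.79, 3.14, 3.14, 3.14, 3.14].

### API

Orientations are given as [roll, pitch, yaw] about the fixed x, y, z axes, in that order (R = Rz(yaw) Ry(pitch) Rx(roll)).
In Python, from workcell import monitor, cams, r gives the robot as it stands.
- The arm moves only by the tool servo_tool, never from a script. Its argument "commands" is a list of rows, each an object with "slide": the shift along the tool's x, y, z in mm, a list of three; "roll": the turn about the tool's z in rad. A call has exactly 10 rows; each row shifts and turns the commanded pose from where the row before left it, along the tool's axes as they then stand; what a row does not reach is not made up. A row lasts 1/8 s, in which the tool goes at most 62.5 mm and 10.7 degrees, less where a joint would pass 70% of its speed; a pose out of reach is approached as far as the arm can. A call with a gripper value outside its range is refused whole. "claw" is the opening, from 0 (shut) to 1 (fully open), set as the call begins (left out, the last holds). The fingers move at their own pace and stop on an object; "grip_force" is the grip in N (left out, the last holds). Time passes only in rows, so rows that do not move let the fingers close, or fill a call up. It gives the time, the measured TCP pose, the force, the opening and the grip force at its end, in the units of the state.
- monitor.read_state(): the state, without advancing time (a new reading comes with each control period).
- cams.camera(name): name is "scene" or "top" or "wrist"; returns a dict with "pixels" (420x560x3 uint8, blue, green, red), "z_map" (420x560 float32, m along the optical axis (not along the pixel's ray), 0 where there is no reading), "vertical_fov" (degrees; the focal length in pixels is half the picture's height over the tangent of half this angle, whatever the lens; pixels are square), "cx", "cy" (the principal point, pixels), "distortion" ([k1, k2, p1, p2, k3] as OpenCV has them; the pictures are not rectified), "position" and "attitude" of the camera in the world; the wrist camera has in their place "mount" (4x4, takes a point from camera to tool coordinates, whose origin is the TCP and whose axes are the flange's). Camera axes: x right, y down, z forward; pixel columns grow to the right and rows downward; lengths in m; the calibration is good to about 2 mm. A picture is of the moment at which its call begins: read the wrist's pose just before it.
- r.finish_job(): hands the job in; it is judged then, once.
The state is a dict: "clock": time; "joints": joint angles; "joint_vel": joint speeds; "joint_efforts": joint torques, N m; "eef_pos": TCP position; "eef_rot": TCP orientation; "ft_force": force on the tool from outside, world axes, zero at the start; "torque": the same for the moment, N m; "gripper_width": finger opening in m; "grasp_force": force on a finger pad.
Only numpy, scipy, OpenCV 4.12 (cv2) and the standard library are available. Lean on these libraries where they do the work, as an engineer would, in place of code of your own. Each camera call takes 0.05 s, during which the arm holds its last target. There are 200 camera calls.

## Working session

There is one attempt and no reset: what is moved stays moved. The work goes in short steps, Python scripts to look and compute and a tool call to move; the robot and the scene stay as the last step left them, time stands still between calls to the robot, and variables do not carry over. Pictures are saved under pics/ and viewed, at most 14 in all, crops included, and the job is handed in when it is done.

Besides the shell and the picture viewer there is one more tool, called by a JSON object that holds its "method" and its "body", one argument or row to a line. servo_tool: Moves the arm, as the interface text tells. Its arguments: {"type":"object","properties":{"commands":{"type":"array"},"claw":{"type":"number"},"grip_force":{"type":"number"}},"required":["commands"]}

```bash
mkdir -p pics; ls
cat > h.py <<'E'
import numpy as np, cv2
from scipy.spatial.transform import Rotation as R
from workcell import monitor, cams, r
def cloud(name):
    s=monitor.read_state(); c=cams.camera(name)
    f=210/np.tan(np.radians(c["vertical_fov"])/2)
    K=np.array([[f,0,c["cx"]],[0,f,c["cy"]],[0,0,1]])
    u,v=np.meshgrid(np.arange(560.),np.arange(420.))
    p=cv2.undistortPoints(np.stack([u.ravel(),v.ravel()],1)[:,None],K,np.array(c["distortion"])).reshape(420,560,2)
    z=c["z_map"].astype(float); P=np.dstack([p*z[...,None],z])
    if "mount" in c:
        M=np.array(c["mount"]); P=P@M[:3,:3].T+M[:3,3]
        P=P@R.from_euler('xyz',s["eef_rot"]).as_matrix().T+np.array(s["eef_pos"])
    else:
        a=np.array(c["attitude"]); 
        A=a if a.shape==(3,3) else (R.from_euler('xyz',a).as_matrix() if a.size==3 else R.from_quat(a).as_matrix())
        P=P@A.T+np.array(c["position"])
    P[z==0]=np.nan
    return c,P,s
E
python3 - <<'E'
from h import *
for n in("scene","top"):
    c,P,s=cloud(n); cv2.imwrite(f"pics/{n}0.png",c["pixels"]); np.save(f"{n}0.npy",P)
    print(n,c.get("position"),c.get("attitude"),c["vertical_fov"],np.nanmedian(P[...,2]))
print(s)
E
```

```text
pics
scene [ 1.13835454 -0.16947651  0.78100593] [-2.43317567  0.00570686  1.29762928] 55.1716275107831 0.0024007888124850107
top [ 0.4947953  -0.00285836  0.98513883] [-3.11044266  0.02592414 -1.5756645 ] 54.18958851505426 -5.901821501586024e-05
{'clock': 0.05, 'joints': array([-1.35350755e+00,  2.07418509e-01,  1.54294363e+00, -5.62573205e-06,
        1.39350967e+00, -1.50530013e-01]), 'joint_vel': array([ 0.00106129, -0.00088786, -0.00195202, -0.00028179,  0.00201505,
       -0.00013548]), 'joint_efforts': array([-7.56068403e-04, -3.84389591e+01, -2.92810571e+01, -1.28553334e-04,
        5.07402787e-03, -1.05368795e-05]), 'eef_pos': array([ 0.20655386, -0.53575085,  0.20463157]), 'eef_rot': array([-3.13933844e+00, -3.36314365e-04,  3.67819410e-01]), 'ft_force': array([-0.20622177,  0.36898191, -0.97258272]), 'torque': array([0.03209898, 0.02002205, 0.07887335]), 'grasp_force': 0.0, 'gripper_width': 0.08550699950692901}
```

View pics/top0.png

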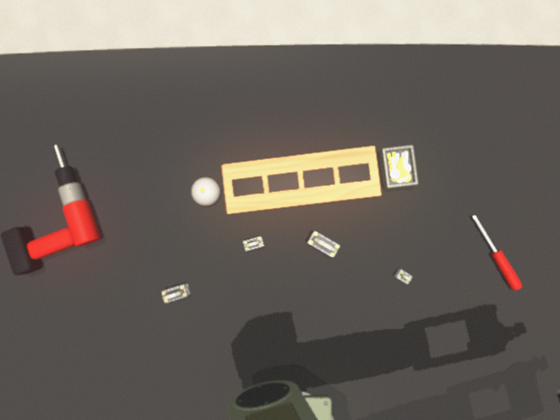

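View pics/scene0.png

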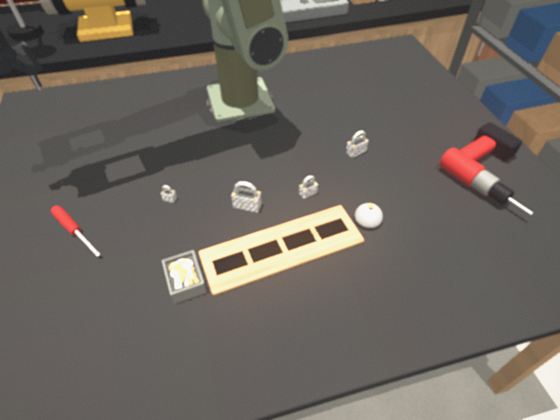

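The top view shows the bell at (205,191) at the left (+y) end of the board, and the tub at (400,166). The padlocks are at (253,243), (324,243), (404,276) and (176,293). The scene view agrees.

```bash
cat >> h.py <<'E'
def locate(P,uv,zlo,zhi,rad=.06):
    c=np.nanmedian(P[uv[1]-3:uv[1]+4,uv[0]-3:uv[0]+4].reshape(-1,3),0)
    Q=P.reshape(-1,3); return locxy(Q,c[:2],zlo,zhi,rad)
def locxy(Q,c,zlo,zhi,rad=.06):
    Q=Q.reshape(-1,3); Q=Q[np.isfinite(Q).all(1)]
    q=Q[(np.hypot(*(Q[:,:2]-c[:2]).T)<rad)&(Q[:,2]>zlo)&(Q[:,2]<zhi)]
    (cx,cy),(w,h),a=cv2.minAreaRect((q[:,:2]*1000).astype(np.float32))
    if w<h: w,h,a=h,w,a-90
    return len(q),cx,cy,w,h,((a+90)%180)-90,q[:,2].max()*1000
E
python3 - <<'E'
from h import *
P=np.load("top0.npy")
for n,uv in dict(a42=(253,243),b66=(324,243),c30=(404,276),d54=(176,293),bell=(205,191),tub=(400,166)).items():
    print(n,np.round(locate(P,uv,.012,.1),1))
I=cv2.imread("pics/top0.png"); 
# board by colour, pads dark inside
hsv=cv2.cvtColor(I,cv2.COLOR_BGR2HSV)
m=np.zeros(I.shape[:2],bool);m[140:220,215:385]=1
b=m&(hsv[...,1]>70)&(I[...,2]>120)&(P[...,2]>.004)&(P[...,2]<.022)
q=P[b];print("board",cv2.minAreaRect((q[:,:2]*1000).astype(np.float32)),np.median(q[:,2]))
for u,v in((248,187),(283,182),(319,178),(354,173)):
    m=np.zeros(I.shape[:2],np.uint8);m[v-13:v+14,u-21:u+22]=(I[v-13:v+14,u-21:u+22,2]<90)
    n,l,st,ce=cv2.connectedComponentsWithStats(m);k=1+st[1:,4].argmax();q=P[l==k]
    print("pad",cv2.minAreaRect((q[:,:2]*1000).astype(np.float32)),np.median(q[:,2]))
E
```

```text
a42 [184.  463.   84.   41.6  22.9 -73.8  64.6]
b66 [401.  461.  -76.7  66.5  30.9  59.6  89.1]
c30 [ 128.   382.6 -266.6   31.8   20.2   57.4   53.4]
d54 [310.  346.6 269.2  55.7  27.4 -74.6  75.2]
bell [730.  589.7 183.8  96.3  73.8  87.   55. ]
tub [1357.   639.  -245.    94.5   91.2  -83.4   44.6]
board ((614.3915405273438, -27.33026123046875), (122.15852355957031, 371.3948974609375), 6.5995635986328125) 0.012202284397938468Traceback (most recent call last):
  File "<stdin>", line 13, in <module>
ValueError: attempt to get argmax of an empty sequence
```

{"method": "servo_tool", "body": {
  "commands": [
    {"slide": [0,0,0],"roll": -0.159},
    {"slide": [0,0,0],"roll": -0.159},
    {"slide": [0,0,0],"roll": -0.159},
    {"slide": [0,0,0],"roll": -0.158},
    {"slide": [53.5,0.5,9],"roll": 0},
    {"slide": [53.5,0.5,9],"roll": 0},
    {"slide": [53.5,0.5,9],"roll": 0},
    {"slide": [53.5,0.5,9],"roll": 0},
    {"slide": [53.5,0.5,9],"roll": 0},
    {"slide": [53.5,0.5,9],"roll": 0}
  ],
  "claw": 1
}}

```text
clock: 1.35
eef_pos: [0.3824, -0.2658, 0.1512]
eef_rot: [-3.141, -0.0, 1.002]
ft_force: [0.8, -0.3, -0.2]
gripper_width: 0.0852
grasp_force: 0.0
```

```bash
cat >> h.py <<'E'
def delta(s,x,y,z,yaw):
    "mm/deg target -> tool-frame move: roll first, then slide"
    p=np.array(s["eef_pos"])*1000; a=np.degrees(s["eef_rot"][2])
    dr=(yaw-a+90)%180-90; t=np.radians(a+dr); d=np.array([x,y,z])-p
    print("at",np.round(p,1),"yaw",round(a,2),"| roll",round(-np.radians(dr),4),"slide",np.round([d[0]*np.cos(t)+d[1]*np.sin(t),d[0]*np.sin(t)-d[1]*np.cos(t),-d[2]],1))
E
python3 - <<'E'
from h import *
c,P,s=cloud("wrist"); cv2.imwrite("pics/w1.png",c["pixels"])
n=locxy(P,(.3826,-.2666),.008,.1); print(np.round(n,1), s["joints"].round(2))
delta(s,n[1],n[2],120,n[5]); print(np.nanmedian(P[...,2]))
E
```

```text
[ 926.   382.9 -265.    30.2   19.7   57.1   49.9] [-0.79  0.03  1.86  0.    1.25 -0.23]
at [ 382.4 -265.8  151.2] yaw 57.43 | roll 0.0055 slide [ 1.  -0.1 31.2]
-0.0009103876027848345
```

View pics/w1.png

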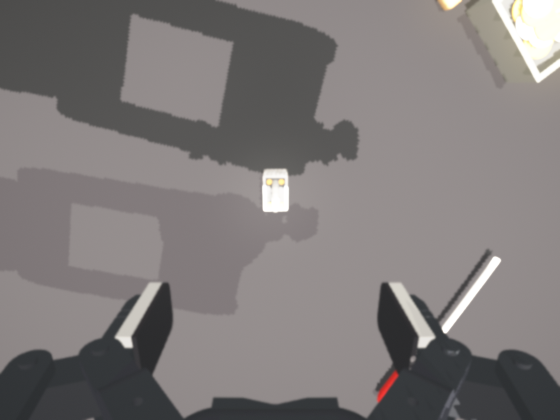

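The wrist view shows padlock_30 at (275,190), midway between the open fingers.

{"method": "servo_tool", "body": {
  "commands": [
    {"slide": [1,0,20],"roll": 0.005},
    {"slide": [0,0,20],"roll": 0},
    {"slide": [0,0,20],"roll": 0},
    {"slide": [0,0,20],"roll": 0},
    {"slide": [0,0,20],"roll": 0},
    {"slide": [0,0,20],"roll": 0},
    {"slide": [0,0,16],"roll": 0},
    {"slide": [0,0,11],"roll": 0},
    {"slide": [0,0,0],"roll": 0},
    {"slide": [0,0,0],"roll": 0}
  ]
}}

```text
clock: 2.65
eef_pos: [0.3829, -0.2672, 0.0053]
eef_rot: [3.14, 0.0, 0.998]
ft_force: [-0.4, 0.4, 0.4]
gripper_width: 0.0857
grasp_force: 0.0
```

{"method": "servo_tool", "body": {
  "commands": [
    {"slide": [0,0,0],"roll": 0},
    {"slide": [0,0,0],"roll": 0},
    {"slide": [0,0,0],"roll": 0},
    {"slide": [0,0,0],"roll": 0},
    {"slide": [0,0,0],"roll": 0},
    {"slide": [0,0,0],"roll": 0},
    {"slide": [0,0,0],"roll": 0},
    {"slide": [0,0,0],"roll": 0},
    {"slide": [0,0,0],"roll": 0},
    {"slide": [0,0,0],"roll": 0}
  ],
  "claw": 0,
  "grip_force": 40
}}

```text
clock: 3.9
eef_pos: [0.3826, -0.2668, 0.0049]
eef_rot: [3.141, 0.0, 0.998]
ft_force: [-0.4, 1.0, 3.4]
gripper_width: 0.0041
grasp_force: 40.0
```

Run:
```python
from h import *
delta(monitor.read_state(),599.7,99.3,120,96.6)
```

```text
at [ 382.6 -266.8    4.9] yaw 57.17 | roll -0.6882 slide [ 338.7  257.8 -115.1]
```

Run:
```python
from h import *
c,P,s=cloud("wrist"); cv2.imwrite("pics/w2.png",c["pixels"]); print(s["gripper_width"],s["grasp_force"],s["ft_force"])
```

```text
0.004086340289098715 40.02672851085663 [-0.35315265  0.9771789   3.35172192]
```

View pics/w2.png

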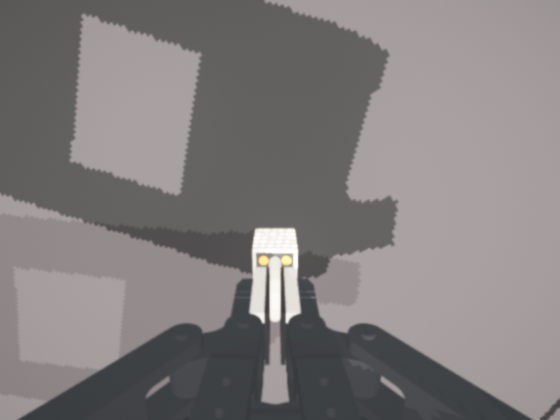

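The fingers seem to be holding the shackle, not the body. I'll check the geometry in the depth cloud.

Run:
```python
from h import *
c,P,s=cloud("wrist")
for v in range(222,330,7): print(v,np.round(P[v,275]*1000),np.round(P[v,262]*1000))
t=s["eef_rot"][2]
Q=P[225:300,240:310].reshape(-1,3)*1000-np.array(s["eef_pos"])*1000
c2,P2,_=cloud("top"); cv2.imwrite("pics/t2.png",cv2.resize(c2["pixels"][200:340,330:520],None,fx=3,fy=3))
print(np.round(locxy(P2,(.3826,-.2666),.008,.06,.05)))
```

```text
222 [ 393. -251.   -1.] [ 388. -248.   -1.]
229 [ 392. -254.    2.] [ 386. -250.    2.]
236 [ 391. -254.   10.] [ 386. -250.   11.]
243 [ 392. -254.   19.] [ 387. -250.   20.]
250 [ 391. -254.   24.] [ 387. -251.   26.]
257 [ 390. -256.   27.] [ 385. -253.   27.]
264 [ 390. -257.   33.] [ 383. -256.   27.]
271 [ 389. -257.   39.] [ 384. -255.   36.]
278 [ 389. -258.   42.] [ 385. -255.   43.]
285 [ 388. -259.   45.] [ 385. -255.   48.]
292 [ 386. -262.   46.] [ 385. -255.   53.]
299 [ 386. -263.   48.] [ 385. -255.   58.]
306 [ 384. -266.   48.] [ 385. -255.   63.]
313 [ 382. -269.   48.] [ 385. -256.   67.]
320 [ 380. -272.   46.] [ 384. -257.   67.]
327 [ 359. -304.   -1.] [ 383. -259.   69.]
[  85.  388. -259.   30.   13.  -37.   59.]
```

Run:
```python
from h import *
c,P,s=cloud("scene")
cv2.imwrite("pics/s2.png",cv2.resize(c["pixels"][150:250,110:230],None,fx=5,fy=5,interpolation=2))
```

```text
(no output)
```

View pics/s2.png

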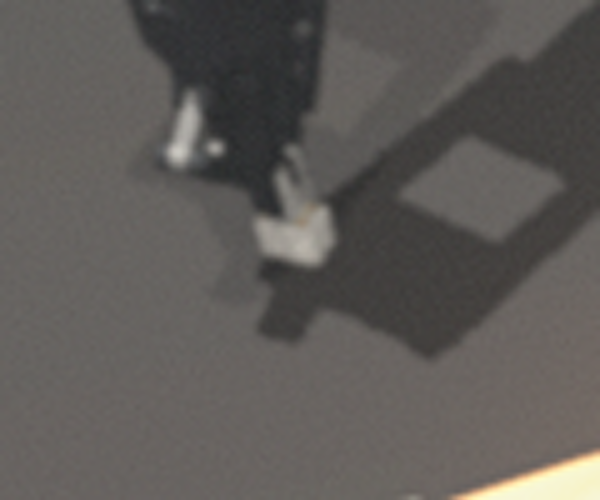

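Padlock_30 is still upright and in place at (383,-266). The closed fingers hold its shackle just above the body. That is a usable flat grip, so I'll lift and check it.

{"method": "servo_tool", "body": {
  "commands": [
    {"slide": [0,0,-5],"roll": 0},
    {"slide": [0,0,-10],"roll": 0},
    {"slide": [0,0,-20],"roll": 0},
    {"slide": [0,0,-30],"roll": 0},
    {"slide": [0,0,-30],"roll": 0},
    {"slide": [0,0,-20],"roll": 0},
    {"slide": [0,0,0],"roll": -0.17},
    {"slide": [0,0,0],"roll": -0.17},
    {"slide": [0,0,0],"roll": -0.17},
    {"slide": [0,0,0],"roll": -0.17}
  ],
  "grip_force": 60
}}

```text
clock: 5.35
eef_pos: [0.3823, -0.2666, 0.1201]
eef_rot: [3.142, 0.0, 1.683]
ft_force: [0.6, 0.1, -1.1]
gripper_width: 0.003
grasp_force: 59.0
```

```bash
cat >> h.py <<'E'
def tool(P,s):
    return (P-np.array(s["eef_pos"]))@R.from_euler('xyz',s["eef_rot"]).as_matrix()*1000
E
python3 - <<'E'
from h import *
c,P,s=cloud("wrist"); cv2.imwrite("pics/w3.png",c["pixels"]); T=tool(P,s)
print(s["gripper_width"],s["grasp_force"],s["ft_force"])
for v in range(225,330,7): print(v,[tuple(np.round(T[v,u]).astype(int)) if np.isfinite(T[v,u]).all() else 0 for u in(246,262,275,290)])
delta(s,599.7,99.3,120,96.6)
E
```

```text
0.0030033472936537627 59.00834105908871 [ 0.62648005  0.06817937 -1.14233287]
225 [(np.int64(-26), np.int64(-24), np.int64(120)), (np.int64(-26), np.int64(-10), np.int64(121)), (np.int64(-27), np.int64(1), np.int64(122)), (np.int64(-26), np.int64(13), np.int64(121))]
232 [(np.int64(-33), np.int64(-24), np.int64(121)), (np.int64(16), np.int64(-6), np.int64(-1)), (np.int64(16), np.int64(0), np.int64(-1)), (np.int64(16), np.int64(8), np.int64(0))]
239 [(np.int64(-39), np.int64(-24), np.int64(120)), (np.int64(15), np.int64(-6), np.int64(-9)), (np.int64(16), np.int64(0), np.int64(-10)), (np.int64(16), np.int64(7), np.int64(-10))]
246 [(np.int64(-46), np.int64(-24), np.int64(120)), (np.int64(16), np.int64(-5), np.int64(-18)), (np.int64(16), np.int64(0), np.int64(-18)), (np.int64(16), np.int64(7), np.int64(-18))]
253 [(np.int64(-53), np.int64(-25), np.int64(122)), (np.int64(14), np.int64(-5), np.int64(-21)), (np.int64(14), np.int64(0), np.int64(-20)), (np.int64(14), np.int64(7), np.int64(-21))]
260 [(np.int64(-59), np.int64(-25), np.int64(121)), (np.int64(11), np.int64(-5), np.int64(-22)), 
[... 1124 characters left out ...]
), np.int64(-43)), (np.int64(11), np.int64(6), np.int64(-56))]
309 [(np.int64(7), np.int64(-10), np.int64(-54)), (np.int64(10), np.int64(-4), np.int64(-59)), (np.int64(0), np.int64(0), np.int64(-44)), (np.int64(10), np.int64(6), np.int64(-59))]
316 [(np.int64(13), np.int64(-9), np.int64(-67)), (np.int64(9), np.int64(-4), np.int64(-61)), (np.int64(-3), np.int64(0), np.int64(-43)), (np.int64(10), np.int64(5), np.int64(-62))]
323 [(np.int64(13), np.int64(-9), np.int64(-71)), (np.int64(12), np.int64(-4), np.int64(-69)), (np.int64(-124), np.int64(1), np.int64(121)), (np.int64(12), np.int64(5), np.int64(-69))]
at [ 382.3 -266.6  120.1] yaw 96.46 | roll -0.0025 slide [3.385e+02 2.580e+02 1.000e-01]
```

View pics/w3.png

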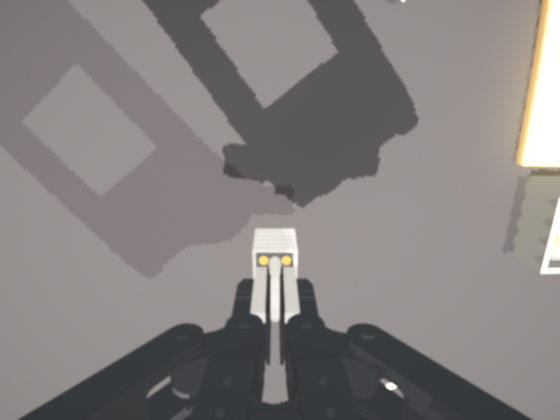

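Padlock_30 is held firmly and upright. Next I'll carry it over pad 1.

{"method": "servo_tool", "body": {
  "commands": [
    {"slide": [20,15,0],"roll": -0.002},
    {"slide": [36,28,0],"roll": 0},
    {"slide": [40,31,0],"roll": 0},
    {"slide": [40,31,0],"roll": 0},
    {"slide": [40,31,0],"roll": 0},
    {"slide": [40,31,0],"roll": 0},
    {"slide": [40,31,0],"roll": 0},
    {"slide": [36,28,0],"roll": 0},
    {"slide": [20,15,0],"roll": 0},
    {"slide": [0,0,0],"roll": 0}
  ]
}}

```text
clock: 6.65
eef_pos: [0.5886, 0.0713, 0.1199]
eef_rot: [3.141, -0.0, 1.681]
ft_force: [-0.1, -0.4, -0.5]
gripper_width: 0.0041
grasp_force: 59.0
```

Run:
```python
from h import *
c,P,s=cloud("wrist"); cv2.imwrite("pics/w4.png",c["pixels"]); np.save("w4.npy",P); T=tool(P,s)
m=(T[...,2]<5)&(T[...,2]>-20)&(abs(T[...,0])<40)&(abs(T[...,1])<25)
print("held end-face: x",np.nanmax(T[m][:,0]),"y",np.nanpercentile(T[m][:,1],[1,99]))
c2,P2,_=cloud("top"); cv2.imwrite("pics/t4.png",c2["pixels"][130:240,180:430].repeat(3,0).repeat(3,1))
delta(s,599.7,99.3,20,96.6)
```

```text
held end-face: x 16.695338107474708 y [-9.76099957  9.91860866]
at [588.6  71.3 119.9] yaw 96.3 | roll -0.0052 slide [26.6 14.2 99.9]
```

View pics/w4.png

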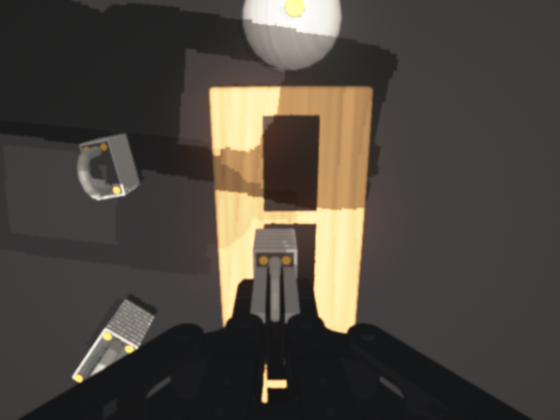

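Pad 1 spans about (263–319, 115–210), and the held lock's end face is at (275,245). Now I'll locate the pad centres precisely.

Run:
```python
from h import *
P=np.load("w4.npy"); I=cv2.imread("pics/w4.png"); T=None
hsv=cv2.cvtColor(I,cv2.COLOR_BGR2HSV)
W=(hsv[...,1]>90)&(hsv[...,0]<30)&(I[...,2]>60)&(P[...,2]<.03)
q=P[80:330,200:380][W[80:330,200:380]]
print("wood",cv2.minAreaRect((q[:,:2]*1000).astype(np.float32)))
m=np.zeros(W.shape,np.uint8); m[95:217,225:355]=~W[95:217,225:355]
n,l,st,ce=cv2.connectedComponentsWithStats(m);k=1+st[1:,4].argmax();q=P[l==k];print(st[k],ce[k])
print("pad1",cv2.minAreaRect((q[:,:2]*1000).astype(np.float32)),np.median(q[:,2]))
# both edges of wood
for v in range(95,215,20):
    u=np.where(W[v,205:378])[0]+205; print(v,np.round(P[v,[u.min(),u.max()]]*1000).tolist())
Q=P[:75,200:380].reshape(-1,3); Q=Q[np.isfinite(Q).all(1)];q=Q[Q[:,2]>.006]
print("bell",q.min(0)*1e3,q.max(0)*1e3)
```

```text
wood ((602.6072998046875, 52.27784729003906), (128.80909729003906, 213.01736450195312), 6.7673163414001465)
[ 265  117   54   93 3913] [293.28878099 169.00945566]
pad1 ((597.86279296875, 100.02056884765625), (38.84235382080078, 71.61298370361328), 5.936429977416992) nan
95 [[530.0, 144.0, 0.0], [654.0, 158.0, -1.0]]
115 [[532.0, 129.0, -1.0], [655.0, 143.0, 0.0]]
135 [[534.0, 114.0, -0.0], [658.0, 128.0, -1.0]]
155 [[535.0, 98.0, -0.0], [660.0, 112.0, -1.0]]
175 [[539.0, 84.0, 8.0], [661.0, 96.0, -1.0]]
195 [[540.0, 66.0, -1.0], [663.0, 80.0, -0.0]]
bell [550.34751463 165.83232065   6.00442944] [621.91144832 217.79947104  53.1425839 ]
```

{"method": "servo_tool", "body": {
  "commands": [
    {"slide": [13,6.5,0],"roll": -0.005},
    {"slide": [13,6.5,0],"roll": 0},
    {"slide": [0,0,15],"roll": 0},
    {"slide": [0,0,20],"roll": 0},
    {"slide": [0,0,20],"roll": 0},
    {"slide": [0,0,15],"roll": 0},
    {"slide": [0,0,10],"roll": 0},
    {"slide": [0,0,10],"roll": 0},
    {"slide": [0,0,0],"roll": 0},
    {"slide": [0,0,0],"roll": 0}
  ]
}}

```text
clock: 8.0
eef_pos: [0.5988, 0.0969, 0.0304]
eef_rot: [3.14, 0.0, 1.685]
ft_force: [0.7, 0.2, -1.3]
gripper_width: 0.0036
grasp_force: 59.0
```

Run:
```python
from h import *
delta(monitor.read_state(),598.6,98.8,19.2,96.6)
```

```text
at [598.8  96.9  30.4] yaw 96.53 | roll -0.0012 slide [ 1.9  0.  11.2]
```

{"method": "servo_tool", "body": {
  "commands": [
    {"slide": [1,0,3],"roll": -0.001},
    {"slide": [1,0,3],"roll": 0},
    {"slide": [0,0,3],"roll": 0},
    {"slide": [0,0,2],"roll": 0},
    {"slide": [0,0,0],"roll": 0},
    {"slide": [0,0,0],"roll": 0},
    {"slide": [0,0,0],"roll": 0},
    {"slide": [0,0,0],"roll": 0},
    {"slide": [0,0,0],"roll": 0},
    {"slide": [0,0,0],"roll": 0}
  ]
}}

```text
clock: 9.25
eef_pos: [0.598, 0.0989, 0.019]
eef_rot: [3.142, -0.0, 1.686]
ft_force: [-1.8, 0.4, 3.4]
gripper_width: 0.0034
grasp_force: 59.5
```

{"method": "servo_tool", "body": {
  "commands": [
    {"slide": [0,0,0],"roll": 0},
    {"slide": [0,0,0],"roll": 0},
    {"slide": [0,0,0],"roll": 0},
    {"slide": [0,0,0],"roll": 0},
    {"slide": [0,0,-10],"roll": 0},
    {"slide": [0,0,-20],"roll": 0},
    {"slide": [0,0,-20],"roll": 0},
    {"slide": [0,0,-30],"roll": 0},
    {"slide": [0,0,-30],"roll": 0},
    {"slide": [0,0,-10],"roll": 0}
  ],
  "claw": 1
}}

```text
clock: 10.5
eef_pos: [0.6003, 0.099, 0.1431]
eef_rot: [3.135, 0.001, 1.686]
ft_force: [0.1, 0.5, 0.6]
gripper_width: 0.0855
grasp_force: 0.0
```

Run:
```python
from h import *
c,P,s=cloud("wrist"); cv2.imwrite("pics/w5.png",c["pixels"]); np.save("w5.npy",P); T=tool(P,s)
n=locxy(P,(.5986,.0995),.022,.1,.045); print("lock30",np.round(n,1))
m=(T[...,2]<60)&(abs(T[...,0])<13)&(abs(T[...,1])>30)&(abs(T[...,1])<60)
print("open tip z",np.nanpercentile(T[m][:,2],[50,95,99.5,100]))
for u in range(130,170,6): print(u,np.round(T[270:350:10,u]).tolist())
delta(s,463,84,120,-73.8)
```

```text
lock30 [1092.   597.9  100.2   30.4   19.9  -83.1   64.1]
open tip z [-78.99843917 -45.36164269 -38.87329965 -37.25369495]
130 [[-81.0, -138.0, 143.0], [-92.0, -140.0, 143.0], [-103.0, -142.0, 143.0], [7.0, -54.0, -49.0], [7.0, -52.0, -55.0], [11.0, -47.0, -67.0], [11.0, -45.0, -72.0], [10.0, -44.0, -75.0]]
136 [[-82.0, -133.0, 145.0], [-92.0, -134.0, 143.0], [-104.0, -136.0, 144.0], [7.0, -52.0, -49.0], [10.0, -48.0, -60.0], [11.0, -45.0, -67.0], [11.0, -43.0, -72.0], [10.0, -42.0, -75.0]]
142 [[-81.0, -127.0, 143.0], [-92.0, -128.0, 143.0], [-103.0, -129.0, 143.0], [11.0, -47.0, -55.0], [11.0, -45.0, -61.0], [11.0, -43.0, -66.0], [9.0, -42.0, -70.0], [6.0, -42.0, -71.0]]
148 [[-81.0, -121.0, 143.0], [-93.0, -123.0, 144.0], [11.0, -47.0, -48.0], [11.0, -45.0, -55.0], [11.0, -43.0, -61.0], [9.0, -42.0, -64.0], [6.0, -42.0, -66.0], [2.0, -43.0, -65.0]]
154 [[-81.0, -115.0, 143.0], [-91.0, -116.0, 142.0], [11.0, -45.0, -48.0], [11.0, -43.0, -55.0], [9.0, -42.0, -58.0], [5.0, -42.0, -59.0], [2.0, -42.0, -60.0], [-1.0, -42.0, -61.0]]
160 [[-81.0, -109.0, 144.0], [-92.0, -110.0, 143.0], [11.0, -43.0, -47.0], [8.0, -43.0, -50.0], [5.0, -42.0, -52.0], [1.0, -42.0, -53.0], [-2.0, -42.0, -54.0], [-6.0, -42.0, -55.0]]
166 [[-81.0, -104.0, 144.0], [-92.0, -105.0, 144.0], [8.0, -42.0, -42.0], [4.0, -43.0, -43.0], [-0.0, -43.0, -44.0], [-4.0, -43.0, -45.0], [-6.0, -42.0, -48.0], [-11.0, -42.0, -49.0]]
at [600.3  99.  143.1] yaw 96.59 | roll -0.1677 slide [  23.9 -136.    23.1]
```

View pics/w5.png

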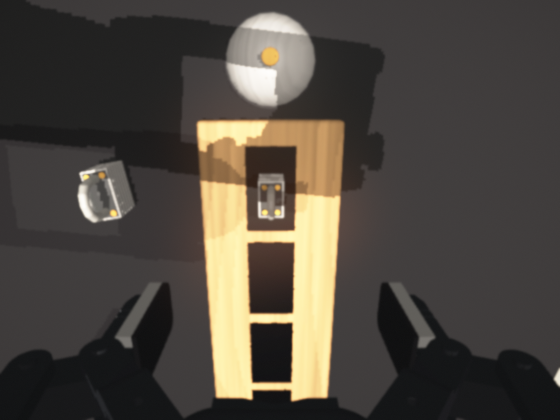

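Padlock_30 stands centred on pad 1: (597.9,100.2) against a pad centre of (597.9,100.0). The real fingertips sit about 24 mm behind the stated TCP, so I'll go deeper on the next locks. Next is padlock_42, seen at (105,190).

{"method": "servo_tool", "body": {
  "commands": [
    {"slide": [0,0,0],"roll": -0.084},
    {"slide": [0,0,0],"roll": -0.084},
    {"slide": [3,-17,4],"roll": 0},
    {"slide": [4,-25,5],"roll": 0},
    {"slide": [5,-29,5],"roll": 0},
    {"slide": [5,-29,5],"roll": 0},
    {"slide": [4,-25,4],"roll": 0},
    {"slide": [3,-11,0],"roll": 0},
    {"slide": [0,0,0],"roll": 0},
    {"slide": [0,0,0],"roll": 0}
  ]
}}

```text
clock: 11.8
eef_pos: [0.4619, 0.084, 0.1162]
eef_rot: [3.14, 0.0, 1.854]
ft_force: [0.4, -0.3, 0.2]
gripper_width: 0.0855
grasp_force: 0.0
```

Run:
```python
from h import *
c,P,s=cloud("wrist")
n=locxy(P,(.463,.084),.008,.1,.045); print(np.round(n,1)); delta(s,n[1],n[2],-3,n[5])
```

```text
[1986.   461.7   86.    42.4   23.   -74.    61.5]
at [461.9  84.  116.2] yaw 106.21 | roll 0.0044 slide [  2.    0.3 119.2]
```

{"method": "servo_tool", "body": {
  "commands": [
    {"slide": [1.5,0,15],"roll": 0.004},
    {"slide": [0,0,18],"roll": 0},
    {"slide": [0,0,18],"roll": 0},
    {"slide": [0,0,18],"roll": 0},
    {"slide": [0,0,18],"roll": 0},
    {"slide": [0,0,14],"roll": 0},
    {"slide": [0,0,10],"roll": 0},
    {"slide": [0,0,8],"roll": 0},
    {"slide": [0,0,0],"roll": 0},
    {"slide": [0,0,0],"roll": 0}
  ]
}}

```text
clock: 13.1
eef_pos: [0.4608, 0.0854, -0.0028]
eef_rot: [3.141, 0.0, 1.85]
ft_force: [0.4, 0.4, -0.8]
gripper_width: 0.0856
grasp_force: 0.0
```

{"method": "servo_tool", "body": {
  "commands": [
    {"slide": [0,0,0],"roll": 0},
    {"slide": [0,0,0],"roll": 0},
    {"slide": [0,0,0],"roll": 0},
    {"slide": [0,0,0],"roll": 0},
    {"slide": [0,0,0],"roll": 0},
    {"slide": [0,0,0],"roll": 0},
    {"slide": [0,0,0],"roll": 0},
    {"slide": [0,0,0],"roll": 0},
    {"slide": [0,0,0],"roll": 0},
    {"slide": [0,0,0],"roll": 0}
  ],
  "claw": 0,
  "grip_force": 60
}}

```text
clock: 14.35
eef_pos: [0.4608, 0.0854, -0.0028]
eef_rot: [3.141, 0.0, 1.85]
ft_force: [-0.2, 0.2, 5.8]
gripper_width: 0.0214
grasp_force: 60.6
```

Run:
```python
from h import *
delta(monitor.read_state(),608.4,15.1,120,96.6)
```

```text
at [460.8  85.4  -2.8] yaw 105.99 | roll 0.1638 slide [ -86.8  138.6 -122.8]
```

{"method": "servo_tool", "body": {
  "commands": [
    {"slide": [0,0,-12],"roll": 0},
    {"slide": [0,0,-28],"roll": 0},
    {"slide": [0,0,-35],"roll": 0.082},
    {"slide": [0,0,-30],"roll": 0.082},
    {"slide": [-8,12,-18],"roll": 0},
    {"slide": [-16,25,0],"roll": 0},
    {"slide": [-20,32,0],"roll": 0},
    {"slide": [-20,32,0],"roll": 0},
    {"slide": [-14,23,0],"roll": 0},
    {"slide": [-8,14,0],"roll": 0}
  ]
}}

```text
clock: 15.6
eef_pos: [0.6075, 0.0151, 0.1191]
eef_rot: [-3.14, -0.0, 1.685]
ft_force: [0.1, 0.6, -2.3]
gripper_width: 0.0216
grasp_force: 59.8
```

```bash
cat >> h.py <<'E'
def held(P,s,zt,hw):
    "tool xy of held lock, end face between tool z zt and zt+10"
    T=tool(P,s); m=(T[...,2]>zt)&(T[...,2]<zt+12)&(abs(T[...,0])<hw+10)&(abs(T[...,1])<25)
    q=T[m]; f=q[:,0]>np.percentile(q[:,0],50)-1.5; f=q[f]
    lo,hi=np.percentile(f[:,1],[1,99])
    return np.median(f[:,0])-hw,(lo+hi)/2,hi-lo
E
python3 - <<'E'
from h import *
c,P,s=cloud("wrist"); cv2.imwrite("pics/w6.png",c["pixels"]); np.save("w6.npy",P)
print(np.round(held(P,s,-25,21),2)); 
n=locxy(P,(.5986,.0995),.022,.1,.045); print("lock30",np.round(n,1))
delta(s,608.4,15.1,18,96.6)
E
```

```text
[-0.34  0.24 22.25]
lock30 [1495.   597.9   99.8   29.3   19.8  -82.9   64.1]
at [607.5  15.1 119.1] yaw 96.55 | roll -0.0009 slide [-1.000e-01  9.000e-01  1.011e+02]
```

{"method": "servo_tool", "body": {
  "commands": [
    {"slide": [0.3,0.8,15],"roll": -0.001},
    {"slide": [0,0,20],"roll": 0},
    {"slide": [0,0,20],"roll": 0},
    {"slide": [0,0,20],"roll": 0},
    {"slide": [0,0,14],"roll": 0},
    {"slide": [0,0,8],"roll": 0},
    {"slide": [0,0,5],"roll": 0},
    {"slide": [0,0,3],"roll": 0},
    {"slide": [0,0,1],"roll": 0},
    {"slide": [0,0,1],"roll": 0}
  ]
}}

```text
clock: 16.9
eef_pos: [0.6084, 0.0161, 0.0133]
eef_rot: [3.141, 0.0, 1.687]
ft_force: [-0.1, -0.9, -3.2]
gripper_width: 0.0209
grasp_force: 59.8
```

Run:
```python
from h import *
delta(monitor.read_state(),608.4,15.5,11.2,96.6)
```

```text
at [608.4  16.1  13.3] yaw 96.64 | roll 0.0008 slide [-0.6 -0.1  2.1]
```

{"method": "servo_tool", "body": {
  "commands": [
    {"slide": [-0.5,0,1],"roll": 0},
    {"slide": [0,0,1],"roll": 0},
    {"slide": [0,0,0],"roll": 0},
    {"slide": [0,0,0],"roll": 0},
    {"slide": [0,0,0],"roll": 0},
    {"slide": [0,0,0],"roll": 0},
    {"slide": [0,0,0],"roll": 0},
    {"slide": [0,0,0],"roll": 0},
    {"slide": [0,0,0],"roll": 0},
    {"slide": [0,0,0],"roll": 0}
  ]
}}

```text
clock: 18.15
eef_pos: [0.6083, 0.0156, 0.0113]
eef_rot: [3.141, 0.0, 1.687]
ft_force: [-2.6, -1.0, 5.2]
gripper_width: 0.021
grasp_force: 60.7
```

{"method": "servo_tool", "body": {
  "commands": [
    {"slide": [0,0,0],"roll": 0},
    {"slide": [0,0,0],"roll": 0},
    {"slide": [0,0,0],"roll": 0},
    {"slide": [0,0,0],"roll": 0},
    {"slide": [0,0,-10],"roll": 0},
    {"slide": [0,0,-20],"roll": 0},
    {"slide": [0,0,-25],"roll": 0},
    {"slide": [0,0,-30],"roll": 0},
    {"slide": [0,0,-30],"roll": 0},
    {"slide": [0,0,-15],"roll": 0}
  ],
  "claw": 1
}}

```text
clock: 19.4
eef_pos: [0.6099, 0.0155, 0.1448]
eef_rot: [3.136, 0.001, 1.687]
ft_force: [0.7, 0.2, 0.1]
gripper_width: 0.0854
grasp_force: 0.0
```

Run:
```python
from h import *
c,P,s=cloud("wrist"); cv2.imwrite("pics/w7.png",c["pixels"])
print("lock42",np.round(locxy(P,(.6084,.0155),.022,.1,.04),1)); print("lock30",np.round(locxy(P,(.5986,.0995),.022,.1,.04),1))
delta(s,346.6,269.2,140,-74.6)
```

```text
lock42 [1788.   608.7   16.    42.6   22.9  -83.    76.1]
lock30 [1225.   597.8   99.5   29.6   19.7  -82.8   64.8]
at [609.9  15.5 144.8] yaw 96.65 | roll -0.1527 slide [ 314.5 -186.5    4.8]
```

{"method": "servo_tool", "body": {
  "commands": [
    {"slide": [0,0,0],"roll": -0.153},
    {"slide": [25,-15,0],"roll": 0},
    {"slide": [37,-22,0],"roll": 0},
    {"slide": [39,-23,0],"roll": 0},
    {"slide": [39,-23,0],"roll": 0},
    {"slide": [39,-23,0],"roll": 0},
    {"slide": [39,-23,0],"roll": 0},
    {"slide": [39,-23,0],"roll": 0},
    {"slide": [36,-21,0],"roll": 0},
    {"slide": [22,-13,0],"roll": 0}
  ]
}}

```text
clock: 20.7
eef_pos: [0.3429, 0.2707, 0.1402]
eef_rot: [-3.14, -0.0, 1.841]
ft_force: [0.6, 0.8, 0.1]
gripper_width: 0.0857
grasp_force: 0.0
```

Run:
```python
from h import *
c,P,s=cloud("wrist")
n=locxy(P,(.3466,.2692),.008,.1,.05); print(np.round(n,1)); delta(s,n[1],n[2],4,n[5])
```

```text
[2591.   345.1  270.1   54.2   27.   -72.7   74. ]
at [342.9 270.7 140.2] yaw 105.5 | roll -0.0322 slide [ -1.3   2.  136.2]
```

{"method": "servo_tool", "body": {
  "commands": [
    {"slide": [-1.3,2,15],"roll": -0.02},
    {"slide": [0,0,20],"roll": 0},
    {"slide": [0,0,22],"roll": 0},
    {"slide": [0,0,22],"roll": 0},
    {"slide": [0,0,20],"roll": 0},
    {"slide": [0,0,15],"roll": 0},
    {"slide": [0,0,12],"roll": 0},
    {"slide": [0,0,10],"roll": 0},
    {"slide": [0,0,0],"roll": 0},
    {"slide": [0,0,0],"roll": 0}
  ]
}}

```text
clock: 22.0
eef_pos: [0.3478, 0.2695, 0.0052]
eef_rot: [3.14, -0.0, 1.86]
ft_force: [-0.5, -0.9, 0.1]
gripper_width: 0.0856
grasp_force: 0.0
```

{"method": "servo_tool", "body": {
  "commands": [
    {"slide": [0,0,0],"roll": 0},
    {"slide": [0,0,0],"roll": 0},
    {"slide": [0,0,0],"roll": 0},
    {"slide": [0,0,0],"roll": 0},
    {"slide": [0,0,0],"roll": 0},
    {"slide": [0,0,0],"roll": 0},
    {"slide": [0,0,0],"roll": 0},
    {"slide": [0,0,0],"roll": 0},
    {"slide": [0,0,0],"roll": 0},
    {"slide": [0,0,0],"roll": 0}
  ],
  "claw": 0,
  "grip_force": 70
}}

```text
clock: 23.25
eef_pos: [0.3471, 0.2692, 0.0053]
eef_rot: [-3.141, 0.0, 1.86]
ft_force: [-1.0, -0.5, 4.7]
gripper_width: 0.0249
grasp_force: 68.9
```

Run:
```python
from h import *
delta(monitor.read_state(),618.2,-69.2,150,96.6)
```

```text
at [347.1 269.2   5.3] yaw 106.56 | roll 0.1739 slide [-367.3  230.4 -144.7]
```

{"method": "servo_tool", "body": {
  "commands": [
    {"slide": [0,0,-12],"roll": 0},
    {"slide": [0,0,-28],"roll": 0},
    {"slide": [0,0,-35],"roll": 0.058},
    {"slide": [0,0,-35],"roll": 0.058},
    {"slide": [0,0,-35],"roll": 0.058},
    {"slide": [-16,10,0],"roll": 0},
    {"slide": [-28,18,0],"roll": 0},
    {"slide": [-32,20,0],"roll": 0},
    {"slide": [-35,22,0],"roll": 0},
    {"slide": [-35,22,0],"roll": 0}
  ]
}}

```text
clock: 24.5
eef_pos: [0.4555, 0.1337, 0.1497]
eef_rot: [-3.141, -0.0, 1.686]
ft_force: [0.6, -0.0, -3.6]
gripper_width: 0.025
grasp_force: 69.7
```

{"method": "servo_tool", "body": {
  "commands": [
    {"slide": [-33,20,0],"roll": 0},
    {"slide": [-33,20,0],"roll": 0},
    {"slide": [-33,20,0],"roll": 0},
    {"slide": [-33,20,0],"roll": 0},
    {"slide": [-31,20,0],"roll": 0},
    {"slide": [-28,18,0],"roll": 0},
    {"slide": [-20,14,0],"roll": 0},
    {"slide": [-10,6,0],"roll": 0},
    {"slide": [0,0,0],"roll": 0},
    {"slide": [0,0,0],"roll": 0}
  ]
}}

```text
clock: 25.75
eef_pos: [0.617, -0.068, 0.1495]
eef_rot: [-3.14, -0.001, 1.686]
ft_force: [0.3, 0.4, -3.0]
gripper_width: 0.0245
grasp_force: 69.7
```

Run:
```python
from h import *
c,P,s=cloud("wrist"); cv2.imwrite("pics/w8.png",c["pixels"]); np.save("w8.npy",P)
print(np.round(held(P,s,-25,27),2)); 
print("lock42",np.round(locxy(P,(.6084,.0155),.022,.1,.04),1))
delta(s,618.2,-69.2,20,96.6)
```

```text
[ 0.81 -0.23 26.24]
lock42 [2010.   608.8   15.8   41.8   23.1  -82.8   76. ]
at [617.  -68.  149.5] yaw 96.63 | roll 0.0005 slide [ -1.3   1.1 129.5]
```

View pics/w8.png

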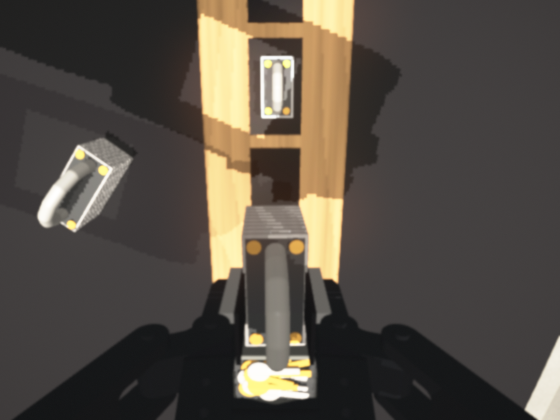

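Padlock_42 at (277,88) sits within about 1 mm of the centre of pad 2, whose outline is 249–302 by 38–133. Padlock_54 is held upright. Lowering it now.

{"method": "servo_tool", "body": {
  "commands": [
    {"slide": [-1.7,0.3,15],"roll": 0},
    {"slide": [0,0,23],"roll": 0},
    {"slide": [0,0,25],"roll": 0},
    {"slide": [0,0,25],"roll": 0},
    {"slide": [0,0,18],"roll": 0},
    {"slide": [0,0,10],"roll": 0},
    {"slide": [0,0,6],"roll": 0},
    {"slide": [0,0,4],"roll": 0},
    {"slide": [0,0,1],"roll": 0},
    {"slide": [0,0,0],"roll": 0}
  ]
}}

```text
clock: 27.05
eef_pos: [0.6188, -0.0707, 0.0233]
eef_rot: [3.141, 0.0, 1.686]
ft_force: [0.2, 0.2, -3.9]
gripper_width: 0.0244
grasp_force: 69.7
```

Run:
```python
from h import *
delta(monitor.read_state(),617.5,-69.7,19.3,96.6)
```

```text
at [618.8 -70.7  23.3] yaw 96.59 | roll -0.0002 slide [ 1.2 -1.2  4. ]
```

{"method": "servo_tool", "body": {
  "commands": [
    {"slide": [1.2,-1.2,1],"roll": 0},
    {"slide": [0,0,1],"roll": 0},
    {"slide": [0,0,1],"roll": 0},
    {"slide": [0,0,1],"roll": 0},
    {"slide": [0,0,0],"roll": 0},
    {"slide": [0,0,0],"roll": 0},
    {"slide": [0,0,0],"roll": 0},
    {"slide": [0,0,0],"roll": 0},
    {"slide": [0,0,0],"roll": 0},
    {"slide": [0,0,0],"roll": 0}
  ]
}}

```text
clock: 28.3
eef_pos: [0.6171, -0.0696, 0.0193]
eef_rot: [3.142, 0.0, 1.686]
ft_force: [-3.3, 0.6, 6.6]
gripper_width: 0.025
grasp_force: 70.7
```

{"method": "servo_tool", "body": {
  "commands": [
    {"slide": [0,0,0],"roll": 0},
    {"slide": [0,0,0],"roll": 0},
    {"slide": [0,0,0],"roll": 0},
    {"slide": [0,0,0],"roll": 0},
    {"slide": [0,0,-10],"roll": 0},
    {"slide": [0,0,-20],"roll": 0},
    {"slide": [0,0,-25],"roll": 0},
    {"slide": [0,0,-30],"roll": 0},
    {"slide": [0,0,-30],"roll": 0},
    {"slide": [0,0,-15],"roll": 0}
  ],
  "claw": 1
}}

```text
clock: 29.55
eef_pos: [0.6189, -0.07, 0.1529]
eef_rot: [3.136, 0.002, 1.686]
ft_force: [0.1, -0.5, -0.7]
gripper_width: 0.0858
grasp_force: 0.0
```

Run:
```python
from h import *
c,P,s=cloud("wrist"); cv2.imwrite("pics/w9.png",c["pixels"])
print("lock54",np.round(locxy(P,(.6174,-.069),.022,.1,.04),1)); print("lock42",np.round(locxy(P,(.6084,.0155),.022,.1,.04),1))
print("lock66",np.round(locxy(P,(.461,-.0767),.008,.1,.055),1))
delta(s,461,-76.7,140,59.6)
```

```text
lock54 [2633.   616.3  -68.4   54.7   27.   -83.1   87.8]
lock42 [1968.   608.6   15.6   41.5   22.9  -82.7   76.4]
lock66 [4622.   460.7  -77.1   67.3   31.9   59.9   86.3]
at [618.9 -70.  152.9] yaw 96.59 | roll 0.6456 slide [ -85.7 -132.8   12.9]
```

{"method": "servo_tool", "body": {
  "commands": [
    {"slide": [0,0,0],"roll": 0.162},
    {"slide": [0,0,0],"roll": 0.162},
    {"slide": [0,0,0],"roll": 0.161},
    {"slide": [0,0,0],"roll": 0.161},
    {"slide": [-11,-17,0],"roll": 0},
    {"slide": [-18,-29,0],"roll": 0},
    {"slide": [-20,-31,0],"roll": 0},
    {"slide": [-20,-31,0],"roll": 0},
    {"slide": [-12,-18,0],"roll": 0},
    {"slide": [-5,-7,0],"roll": 0}
  ]
}}

```text
clock: 30.85
eef_pos: [0.4573, -0.0761, 0.1483]
eef_rot: [-3.14, 0.0, 1.039]
ft_force: [0.7, 0.3, 0.2]
gripper_width: 0.0849
grasp_force: 0.0
```

Run:
```python
from h import *
c,P,s=cloud("wrist")
n=locxy(P,(.461,-.077),.008,.1,.055); print(np.round(n,1)); delta(s,n[1],n[2],11,n[5])
```

```text
[3573.   460.3  -77.1   66.6   31.1   59.7   85.8]
at [457.3 -76.1 148.3] yaw 59.55 | roll -0.0026 slide [  0.7   3.  137.3]
```

{"method": "servo_tool", "body": {
  "commands": [
    {"slide": [0.5,3,15],"roll": -0.002},
    {"slide": [0,0,23],"roll": 0},
    {"slide": [0,0,25],"roll": 0},
    {"slide": [0,0,25],"roll": 0},
    {"slide": [0,0,20],"roll": 0},
    {"slide": [0,0,13],"roll": 0},
    {"slide": [0,0,7],"roll": 0},
    {"slide": [0,0,3],"roll": 0},
    {"slide": [0,0,0],"roll": 0},
    {"slide": [0,0,0],"roll": 0}
  ]
}}

```text
clock: 32.15
eef_pos: [0.4623, -0.0777, 0.0185]
eef_rot: [3.14, -0.0, 1.042]
ft_force: [-0.2, -0.6, -0.4]
gripper_width: 0.0853
grasp_force: 0.0
```

{"method": "servo_tool", "body": {
  "commands": [
    {"slide": [0,0,1],"roll": 0},
    {"slide": [0,0,1],"roll": 0},
    {"slide": [0,0,1],"roll": 0},
    {"slide": [0,0,0],"roll": 0},
    {"slide": [0,0,0],"roll": 0},
    {"slide": [0,0,0],"roll": 0},
    {"slide": [0,0,0],"roll": 0},
    {"slide": [0,0,0],"roll": 0},
    {"slide": [0,0,0],"roll": 0},
    {"slide": [0,0,0],"roll": 0}
  ]
}}

```text
clock: 33.4
eef_pos: [0.4616, -0.0774, 0.0148]
eef_rot: [-3.142, -0.0, 1.042]
ft_force: [-0.6, -0.6, -0.9]
gripper_width: 0.0853
grasp_force: 0.0
```

No contact so far, so I'll go a little deeper.

{"method": "servo_tool", "body": {
  "commands": [
    {"slide": [0,0,0.5],"roll": 0},
    {"slide": [0,0,0.5],"roll": 0},
    {"slide": [0,0,0.5],"roll": 0},
    {"slide": [0,0,0.5],"roll": 0},
    {"slide": [0,0,0.5],"roll": 0},
    {"slide": [0,0,0.5],"roll": 0},
    {"slide": [0,0,0.5],"roll": 0},
    {"slide": [0,0,0.5],"roll": 0},
    {"slide": [0,0,0],"roll": 0},
    {"slide": [0,0,0],"roll": 0}
  ]
}}

```text
clock: 34.65
eef_pos: [0.4616, -0.0775, 0.0108]
eef_rot: [3.142, -0.0, 1.042]
ft_force: [0.4, -0.6, 0.3]
gripper_width: 0.0854
grasp_force: 0.0
```

{"method": "servo_tool", "body": {
  "commands": [
    {"slide": [0,0,0],"roll": 0},
    {"slide": [0,0,0],"roll": 0},
    {"slide": [0,0,0],"roll": 0},
    {"slide": [0,0,0],"roll": 0},
    {"slide": [0,0,0],"roll": 0},
    {"slide": [0,0,0],"roll": 0},
    {"slide": [0,0,0],"roll": 0},
    {"slide": [0,0,0],"roll": 0},
    {"slide": [0,0,0],"roll": 0},
    {"slide": [0,0,0],"roll": 0}
  ],
  "claw": 0,
  "grip_force": 90
}}

```text
clock: 35.9
eef_pos: [0.4614, -0.0773, 0.0113]
eef_rot: [-3.141, 0.0, 1.042]
ft_force: [-2.5, 1.2, 5.3]
gripper_width: 0.0289
grasp_force: 89.1
```

Run:
```python
from h import *
delta(monitor.read_state(),627.2,-153.3,150,96.6)
```

```text
at [461.4 -77.3  11.3] yaw 59.69 | roll -0.6441 slide [ -94.5  156.  -138.7]
```

{"method": "servo_tool", "body": {
  "commands": [
    {"slide": [0,0,-10],"roll": 0},
    {"slide": [0,0,-25],"roll": 0},
    {"slide": [0,0,-35],"roll": 0},
    {"slide": [0,0,-35],"roll": -0.13},
    {"slide": [0,0,-34],"roll": -0.13},
    {"slide": [0,0,0],"roll": -0.13},
    {"slide": [0,0,0],"roll": -0.13},
    {"slide": [0,0,0],"roll": -0.124},
    {"slide": [-5,8,0],"roll": 0},
    {"slide": [-10,18,0],"roll": 0}
  ]
}}

```text
clock: 37.15
eef_pos: [0.4888, -0.0892, 0.1491]
eef_rot: [-3.14, -0.001, 1.684]
ft_force: [0.0, -0.8, -4.5]
gripper_width: 0.0281
grasp_force: 90.1
```

{"method": "servo_tool", "body": {
  "commands": [
    {"slide": [-12,20,0],"roll": 0},
    {"slide": [-13,22,0],"roll": 0},
    {"slide": [-13,22,0],"roll": 0},
    {"slide": [-13,22,0],"roll": 0},
    {"slide": [-12,20,0],"roll": 0},
    {"slide": [-10,15,0],"roll": 0},
    {"slide": [-6,9,0],"roll": 0},
    {"slide": [0,0,0],"roll": 0},
    {"slide": [0,0,0],"roll": 0},
    {"slide": [0,0,0],"roll": 0}
  ]
}}

```text
clock: 38.4
eef_pos: [0.6268, -0.1525, 0.1497]
eef_rot: [-3.141, -0.0, 1.686]
ft_force: [-0.1, -0.4, -5.5]
gripper_width: 0.0282
grasp_force: 90.1
```

Run:
```python
from h import *
c,P,s=cloud("wrist"); cv2.imwrite("pics/w10.png",c["pixels"]); np.save("w10.npy",P)
print(np.round(held(P,s,-25,33),2)); 
print("lock54",np.round(locxy(P,(.6174,-.069),.022,.1,.042),1))
delta(s,627.2,-153.3,25.4,96.6)
```

```text
[-0.91 -0.08 30.04]
lock54 [3194.   616.3  -68.7   54.1   27.3  -83.    87.8]
at [ 626.8 -152.5  149.7] yaw 96.58 | roll -0.0003 slide [ -0.8   0.3 124.3]
```

View pics/w10.png

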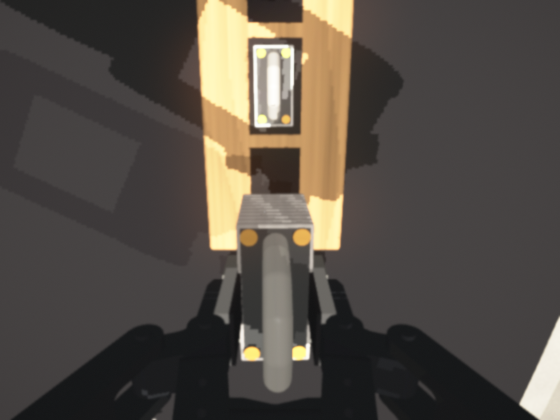

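Padlock_54 at (274,85) is centred on pad 3, within about 1 mm. Padlock_66 is held upright over pad 4, and I'll lower it.

{"method": "servo_tool", "body": {
  "commands": [
    {"slide": [0,0,15],"roll": 0},
    {"slide": [0,0,22],"roll": 0},
    {"slide": [0,0,24],"roll": 0},
    {"slide": [0,0,24],"roll": 0},
    {"slide": [0,0,17],"roll": 0},
    {"slide": [0,0,9],"roll": 0},
    {"slide": [0,0,6],"roll": 0},
    {"slide": [0,0,3],"roll": 0},
    {"slide": [0,0,0],"roll": 0},
    {"slide": [0,0,0],"roll": 0}
  ]
}}

```text
clock: 39.7
eef_pos: [0.628, -0.1532, 0.0306]
eef_rot: [3.14, 0.001, 1.686]
ft_force: [0.0, -0.5, -5.2]
gripper_width: 0.0278
grasp_force: 90.1
```

Run:
```python
from h import *
delta(monitor.read_state(),627.0,-152.4,25.1,96.6)
```

```text
at [ 628.  -153.2   30.6] yaw 96.59 | roll -0.0002 slide [ 0.9 -0.9  5.5]
```

{"method": "servo_tool", "body": {
  "commands": [
    {"slide": [0.8,-0.8,1.5],"roll": 0},
    {"slide": [0,0,1.5],"roll": 0},
    {"slide": [0,0,1],"roll": 0},
    {"slide": [0,0,1],"roll": 0},
    {"slide": [0,0,0.5],"roll": 0},
    {"slide": [0,0,0],"roll": 0},
    {"slide": [0,0,0],"roll": 0},
    {"slide": [0,0,0],"roll": 0},
    {"slide": [0,0,0],"roll": 0},
    {"slide": [0,0,0],"roll": 0}
  ]
}}

```text
clock: 40.95
eef_pos: [0.6264, -0.1522, 0.0253]
eef_rot: [-3.141, 0.0, 1.686]
ft_force: [-5.3, 2.1, 5.6]
gripper_width: 0.0284
grasp_force: 91.4
```

{"method": "servo_tool", "body": {
  "commands": [
    {"slide": [0,0,0],"roll": 0},
    {"slide": [0,0,0],"roll": 0},
    {"slide": [0,0,0],"roll": 0},
    {"slide": [0,0,0],"roll": 0},
    {"slide": [0,0,-10],"roll": 0},
    {"slide": [0,0,-20],"roll": 0},
    {"slide": [0,0,-25],"roll": 0},
    {"slide": [0,0,-30],"roll": 0},
    {"slide": [0,0,-30],"roll": 0},
    {"slide": [0,0,-15],"roll": 0}
  ],
  "claw": 1
}}

```text
clock: 42.2
eef_pos: [0.6283, -0.1529, 0.1585]
eef_rot: [3.136, 0.003, 1.686]
ft_force: [0.9, 0.7, 0.8]
gripper_width: 0.0857
grasp_force: 0.0
```

{"method": "servo_tool", "body": {
  "commands": [
    {"slide": [-20,-25,-10],"roll": 0},
    {"slide": [-20,-40,0],"roll": 0},
    {"slide": [-20,-40,0],"roll": 0},
    {"slide": [-20,-40,0],"roll": 0},
    {"slide": [-20,-40,0],"roll": 0},
    {"slide": [-20,-40,0],"roll": 0},
    {"slide": [-10,-20,0],"roll": 0},
    {"slide": [0,0,0],"roll": 0},
    {"slide": [0,0,0],"roll": 0},
    {"slide": [0,0,0],"roll": 0}
  ]
}}

```text
clock: 43.45
eef_pos: [0.3988, -0.309, 0.1644]
eef_rot: [3.141, -0.0, 1.687]
ft_force: [-0.3, -0.2, -1.5]
gripper_width: 0.0852
grasp_force: 0.0
```

Run:
```python
from h import *
c,P,s=cloud("top"); cv2.imwrite("pics/t9.png",cv2.resize(c["pixels"][130:225,185:425],None,fx=3.3,fy=3.3,interpolation=2))
for n,p in dict(l30=(.5997,.0993),l42=(.6095,.0149),l54=(.6193,-.0695),l66=(.629,-.154)).items(): print(n,np.round(locxy(P,p,.024,.11,.042),1))
```

```text
l30 [123.  599.   97.9  29.8  20.1 -82.8  65.2]
l42 [199.  609.7  16.3  41.6  23.  -83.5  77.1]
l54 [316.  617.2 -68.1  54.3  27.  -83.1  90.1]
l66 [ 473.   627.  -152.7   67.    31.3  -83.4  102. ]
```

View pics/t9.png

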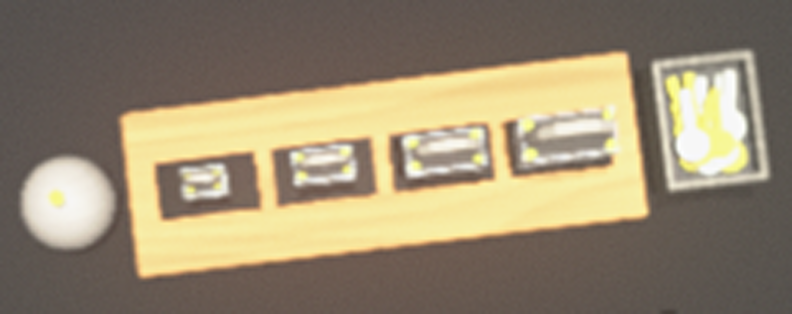

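The top view shows all four padlocks upright and square on their pads, growing from the bell to the tub, each within about 2 mm of centre. The bell and tub have not moved.

```bash
python3 -c "
from h import *
print(r.finish_job())"
```

```text
the job is handed in; nothing more can be done
None
```

The job is handed in: the four padlocks stand upright on the pads in size order from bell to tub, each within about 2 mm of its pad's centre and 1° of square by my measurements, with the bell and tub left in place; the hand-in returned no verdict.

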